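# Feed a test tile through the marker's guide with the push stick and set the marking depth

## Task

Load the white tile with the blue stripe into the tile marker: set it down on the open apron of the machine, lengthwise in line with the guide channel, then hold the orange-handled push stick and use it (not your fingers) to push the tile through the channel until it is fully home against the red stop. Lay the push stick back on its cork mat, on its flat underside as it was, and turn the selector knob click by click until its white line points at the orange dot (the fourth position). Leave the other tiles and everything else on the bench undisturbed.

Things in the scene. Friction and masses are not known exactly. Their poses are not given: they have to be found in the camera images.
- marker: Bench tile marker, fixed; feed direction = its own +x. Origin on the bench under the channel's centre line, z up; all its heights are above the bench. Grey base plate: x -190..+180, y -55..+55 mm, 12 mm thick. Green box x +95..+180, y -50..+50, top at z = 100 mm, carries the selector. Goblet and jar stand beside it, one on each side, their centres 105 to 130 mm from the centre line.
- apron (a point): Middle of the open infeed apron at its surface (marker x = -140, y = 0, z = 12 mm): flat and open, x -190..-91, y -55..+55 mm. Axes as the marker's.
- mouth (a point): Centre of the straight channel's entrance, at the floor (marker x = -50, y = 0, z = 12 mm). Before it, x -91..-50, two steel guides 22 mm high narrow the way from 80 to 44 mm. The channel, x -50..+85, is 44 mm wide, walls 8 mm thick up to z = 34; two roof lips (z 34..40) leave a 16 mm slot over the middle and 22 mm free height below. Axes as the marker's.
- home (a point): Where the tile's centre is when fully home (marker x = +60, y = 0, z = 19 mm): the red stop's face is 25 mm further on, at x = +85. A thin marking head hangs over x +64..+100, solid from z = 49 mm up. Axes as the marker's.
- selector (a joint): Selector knob, vertical axis at marker x = +137.5, y = 0. Radians, growing clockwise from above. Five click positions 0, 0.45, 0.90, 1.35, 1.80 (26 deg apart); a soft detent (about 0.04 N m) pulls to the nearest. White line points to marker -x at 0, to +y at 1.57. Dots on the box mark the positions: the fourth (1.35) orange, the rest black. Starts at 0, 0.45 or 0.90.
- selector_grip (a point): Centre of the knob's black bar, on its turning axis, z = 128 mm: 44 mm long (own x, pointer end with white line at -x), 14 mm wide (own y, grip across it), from z = 111 to 141 mm on a disc 48 mm across whose top is at z = 112 mm. Turns with the knob.
- tile_mid (a point): Centre of the loose tile to be fed: white ceramic with a blue stripe along its top, 50 mm (own x) x 40 mm (own y) x 14 mm thick, about 60 g. It lies flat on the ware board (15 mm thick, so the centre is 22 mm above the bench), in a row with a terracotta and a green-grey tile of the same size, centres about 85 mm apart along the board.
- tile: The same striped tile; origin at the centre of its underside.
- stick_grip (a point): Push stick, loose, about 150 g: grip point in the middle of its orange handle, 42 mm above the stick's underside. Own x points along the stick to its tip, z up. The handle is 60 mm long (x), 20 mm wide (y) and stands from 14 to 64 mm above the underside; below it the wooden blade, 24 mm wide and 14 mm thick, runs from x = -50 to x = +170 mm from the grip point.
- stick_tip (a point): Centre of the blade's flat front end: 170 mm ahead of the grip point and 7 mm above the underside.
- stick: The same push stick; origin on its underside straight below the grip point, x to the tip, z up.
- mat: Cork mat of the push stick, fixed, 300 mm (own x) x 120 mm (y), 4 mm thick, origin at the centre of its underside. The stick lies on it pointing roughly along the mat's +x, its grip point about 60 mm behind the mat's centre (towards -x).
- tile_red: Bystander: plain terracotta tile, same size, on the ware board.
- tile_green: Bystander: plain green-grey tile, same size, on the ware board.
- goblet: Bystander: brown goblet, 76 mm across, 96 mm tall, beside the channel; origin under its centre.
- jar: Bystander: blue lidded jar, 56 mm across, 75 mm tall, beside the channel; origin under its centre.
- spoon: Bystander: wooden-handled spoon lying beyond the marker.
- brush: Bystander: brush lying on the robot's side of the ware board.
- flask: Bystander: white bottle, 60 mm across, 150 mm tall, beyond the marker on the right; origin under its centre.
Things that resemble listed ones, but are neither listed nor needed, are in the scene too. What is shaped like the tile but purple is not meant.

How it is judged:
By the outcome, as a careful person would: the job done as asked, in the order asked, and still so for the second after the job is handed in, with the robot touching nothing.
It also fails if it takes over 72 s, if anything falls off the work surface, if the arm or the gripper's body presses on something with over 40 N, if the wrist force passes 120 N, or if a joint passes its speed limit or range.

## Robot

A 7-joint arm with a two-finger parallel gripper is mounted at the origin on the work surface. World frame = base frame: x ahead of the robot, y to its left, z up, the work surface at z = 0. Lengths are in mm, angles in rad, forces in N, time in s.
With the tool pointing down it reaches from about 400 to 875 mm from the base axis. Payload 4.4 kg.
Tool frame: the origin (TCP) lies at the centre of the arm's flange, where the gripper is bolted on; the fingertips stand 173 mm ahead of it and the grasp point (between the pads) lies 155 mm ahead of it; z points along the fingers, y is the direction in which the jaws open and shut (so a half turn about z gives the same grasp; the last joint's range is limited). The gripper opens to 85 mm and grips with 20 to 120 N. Pads are 22 mm wide; open, the fingers measure 114 mm over their backs; the gripper's body (76 mm by 85 mm) begins 54 mm behind the grasp point. The pads swing forward as they close: fully open they stand 13 mm farther back than shut.
Start: joints at [1.186, 0.628, 0.038, 1.517, -0.027, 0.996, -0.02], TCP at [203.749, -617.253, 404.713] pointing down, gripper open.
Joint ranges: [-3.06, 3.06], [-0.37, 2.12], [-1.25, 1.32], [0.18, 2.47], [-1.1, 4.24], [0.23, 1.98], [-2.94, 2.94]. Speed limits (rad/s): [2.57, 2.57, 3.14, 3.14, 3.14, 3.14, 3.14].

## Interface

Orientations are given as [roll, pitch, yaw] about the fixed x, y, z axes, in that order (R = Rz(yaw) Ry(pitch) Rx(roll)).
In Python, from cell import * gives the robot as it stands. The module is installed in compiled form; this text tells all that it offers.
- The arm moves only by the shell command python3 -m jog 'ROWS'. ROWS is JSON, one flat list of numbers, 5 for each row, row after row: the shift along the tool's x, y, z in mm, then the turn about the tool's z in degrees, then the finger opening in mm, from 0 to 85.4. A call has 1 to 20 rows; each row is the pose to reach, as a shift and turn from the pose commanded when the call began, along the tool's axes at that moment; what a row does not reach only later rows make up. A row lasts 1/12 s, in which the tool goes at most 41.7 mm and 7.16 degrees, less where a joint would pass 70% of its speed; a pose out of reach is approached as far as the arm can. A call with a gripper value outside its range is refused whole. The fingers move at their own pace and stop on an object; the grip force is fixed at half the most. Time passes only in rows, so rows that repeat a pose let the fingers close. It gives the time, the measured TCP pose, the force and the opening at its end, in the units of the state.
- read_state(): the state, without advancing time (a new reading comes with each control period).
- get_image(name): name is "scene" or "top" or "wrist"; returns (picture, depth): 384x512x3 uint8, blue, green, red; 384x512 float32, mm along the optical axis (not along the pixel's ray), 0 where there is no reading.
- camera_params(name): a dict with "K" (3x3 intrinsics, pixels), "T" (4x4, takes a point from camera to world coordinates). Camera axes: x right, y up, looking along -z (the intrinsics and any distortion apply to the point x, -y, -z); pixel columns grow to the right and rows downward; lengths in mm; the calibration is good to about 2 mm. The wrist camera is an equidistant fisheye: a pixel r from the principal point sees the ray r / f radians off the axis. A picture is of the moment at which its call begins: read the wrist's pose just before it. camera_params takes no time and is no camera call; for the wrist camera it gives the pose at the moment of the call.
- finish_job(): hands the job in, once; it reports no verdict.
The state is a dict: "clock": time; "qpos": joint angles; "qd": joint speeds; "tau": joint torques, N m; "eef_pos": TCP position; "tool_rot": TCP orientation; "force": force on the tool from outside, world axes, zero at the start; "torque": the same for the moment, N m; "width": finger opening in mm.
Only numpy, scipy, OpenCV 4.12 (cv2) and the standard library are available. Lean on these libraries where they do the work, as an engineer would, in place of code of your own. Each camera call takes 0.05 s, during which the arm holds its last target.

## Working session

There is one attempt and no reset: what is moved stays moved. The work goes in short steps, Python scripts to look and compute and a shell command to move; the robot and the scene stay as the last step left them, time stands still between calls to the robot, and variables do not carry over. Pictures are saved under pics/ and viewed, and the job is handed in when it is done.

```bash
mkdir -p pics; python3 - <<'E'
from cell import *
import cv2,numpy as np
np.set_printoptions(precision=3,suppress=True)
s=read_state();print(s)
for n in ["scene","top","wrist"]:
    p=camera_params(n);print(n,p)
    im,d=get_image(n);cv2.imwrite(f"pics/{n}0.png",im);np.savez(f"pics/{n}0.npz",im=im,d=d,K=p["K"],T=p["T"])
    print(d.min(),d.max(),(d==0).mean())
E
ls
```

```text
{'clock': 0.0, 'qpos': array([ 1.186,  0.629,  0.038,  1.518, -0.027,  0.996, -0.02 ]), 'qd': array([-0.001, -0.002, -0.   , -0.   ,  0.001,  0.002,  0.   ]), 'tau': array([ -0.001, -56.34 ,   1.226, -19.344,   0.011,   0.011,   0.   ]), 'eef_pos': array([ 203.68 , -616.938,  403.751]), 'tool_rot': array([-3.14 ,  0.   ,  0.319]), 'force': array([ 0.702, -0.146, -0.178]), 'torque': array([ 0.014, -0.023, -0.027]), 'width': 85.53390958358963}
scene {'K': array([[470.326,   0.   , 249.85 ],
       [  0.   , 470.326, 201.056],
       [  0.   ,   0.   ,   1.   ]]), 'T': array([[  -0.413,   -0.772,    0.483, 1190.808],
       [   0.911,   -0.343,    0.231,  318.06 ],
       [  -0.013,    0.536,    0.844, 1236.665],
       [   0.   ,    0.   ,    0.   ,    1.   ]])}
0.0 3289.6167 0.003941853841145833
top {'K': array([[362.781,   0.   , 254.363],
       [  0.   , 362.781, 192.362],
       [  0.   ,   0.   ,   1.   ]]), 'T': array([[   0.003,    0.997,   -0.077,  461.201],
       [  -1.   ,    0.004,    0.016,    2.496],
       [   0.016,    0.077,    0.997, 1104.061],
       [   0.   ,    0.   ,    0.   ,    1.   ]])}
0.0 1970.3239 0.0038604736328125
wrist {'K': array([[297.319,   0.   , 256.806],
       [  0.   , 297.319, 189.342],
       [  0.   ,   0.   ,   1.   ]]), 'T': array([[   0.314,    0.903,    0.294,  279.565],
       [  -0.95 ,    0.299,    0.096, -591.864],
       [  -0.001,   -0.309,    0.951,  373.165],
       [   0.   ,    0.   ,    0.   ,    1.   ]])}
0.0 1639.9126 0.003997802734375
pics
```

View pics/scene0.png

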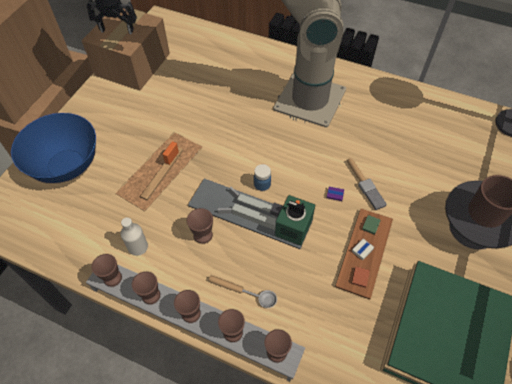

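View pics/top0.png

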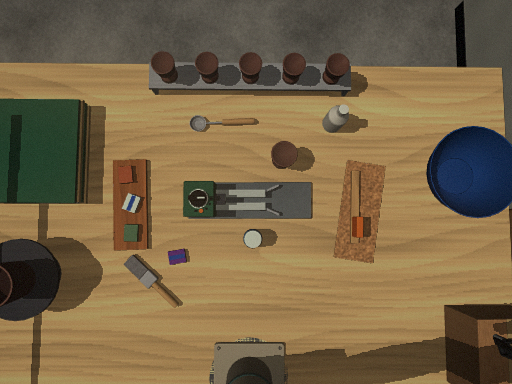

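View pics/wrist0.png

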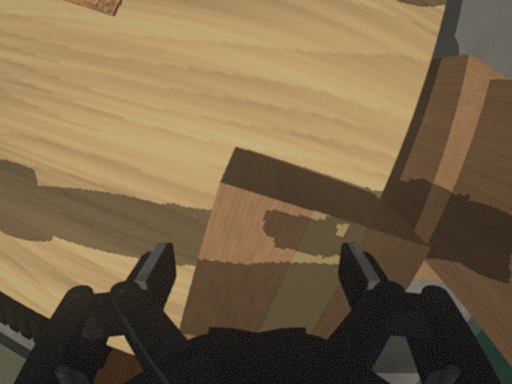

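```bash
cat > h.py <<'E'
import cv2,numpy as np
np.set_printoptions(precision=2,suppress=True)
def load(n): 
    z=np.load(f"pics/{n}.npz");return z["im"],z["d"],z["K"],z["T"]
def ray(K,T,uv,fish=False):
    uv=np.atleast_2d(uv).astype(float)
    a=(uv[:,0]-K[0,2])/K[0,0]; b=(uv[:,1]-K[1,2])/K[1,1]
    if fish:
        r=np.hypot(a,b)+1e-12; s=np.sin(r)/r; c=np.stack([a*s,-b*s,-np.cos(r)],1)
    else: c=np.stack([a,-b,-np.ones_like(a)],1)
    return T[:3,3],c@T[:3,:3].T
def onz(K,T,uv,z,fish=False):
    o,d=ray(K,T,uv,fish); t=(z-o[2])/d[:,2]; return o+d*t[:,None]
def proj(K,T,P,fish=False):
    c=(np.atleast_2d(P)-T[:3,3])@T[:3,:3]; x,y,z=c[:,0],-c[:,1],-c[:,2]
    if fish:
        h=np.hypot(x,y)+1e-12; r=np.arctan2(h,z); return np.stack([K[0,0]*x/h*r+K[0,2],K[1,1]*y/h*r+K[1,2]],1)
    return np.stack([K[0,0]*x/z+K[0,2],K[1,1]*y/z+K[1,2]],1)
def cloud(K,T,d,fish=False):
    h,w=d.shape; u,v=np.meshgrid(np.arange(w),np.arange(h))
    o,r=ray(K,T,np.stack([u.ravel(),v.ravel()],1),fish)
    dc=-(r@T[:3,2])  # component along -z axis
    P=o+r*(d.ravel()/dc)[:,None]; return P.reshape(h,w,3)
def crop(im,x0,x1,y0,y1,f,out):
    c=cv2.resize(im[y0:y1,x0:x1],None,fx=f,fy=f,interpolation=cv2.INTER_CUBIC);cv2.imwrite(out,c)
E
python3 - <<'E'
from h import *
im,d,K,T=load("top0")
a=cv2.resize(im[150:255,105:200],None,fx=4,fy=4,interpolation=2)
b=cv2.resize(im[150:255,180:275],None,fx=4,fy=4,interpolation=2)
cv2.imwrite("pics/c1.png",np.hstack([a,b]))
crop(im,270,400,150,270,5,"pics/c2.png")
P=cloud(K,T,d)
for u,v in [(131,203),(125,173),(132,233),(131,218),(198,198),(300,200),(253,240),(285,155),(361,226),(356,190),(345,230),(240,150),(178,257),(206,211),(200,185)]:
    print((u,v),P[v,u],im[v,u])
im,d,K,T=load("scene0")
crop(im,180,390,140,300,3.8,"pics/c3.png")
P=cloud(K,T,d)
for u,v in [(363,248),(250,150)]: print(P[v,u])
E
```

```text
(131, 203) [511.06 349.83  28.12] [107  58  42]
(125, 173) [600.42 370.79  26.16] [ 41  67 133]
(132, 233) [422.93 345.04  26.03] [62 89 75]
(131, 218) [466.95 352.23  16.72] [ 44  74 121]
(198, 198) [519.72 136.92 141.17] [110 126 127]
(300, 200) [ 522.64 -152.44   12.59] [77 84 84]
(253, 240) [405.78 -10.14  74.28] [155 176 174]
(285, 155) [ 647.87 -101.01   77.82] [50 64 89]
(361, 226) [ 445.71 -319.91   64.25] [ 34  82 172]
(356, 190) [ 553.43 -322.1    15.11] [ 73 119 159]
(345, 230) [ 432.63 -289.58    4.23] [ 58  96 140]
(240, 150) [676.71  29.8    0.47] [ 78 124 157]
(178, 257) [351.98 211.43  12.98] [113  64  46]
(206, 211) [486.33 119.93 101.62] [47 69 49]
(200, 185) [558.15 137.37 102.22] [44 66 47]
[512.11 347.54  28.24]
[ 296.38 -104.73   -2.49]
```

View pics/c1.png

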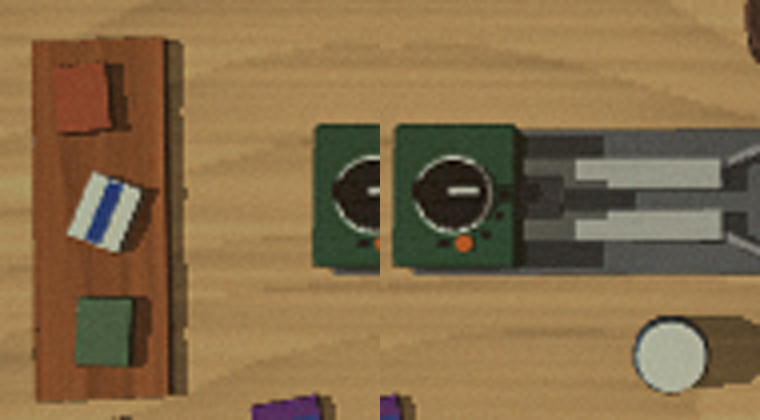

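View pics/c2.png

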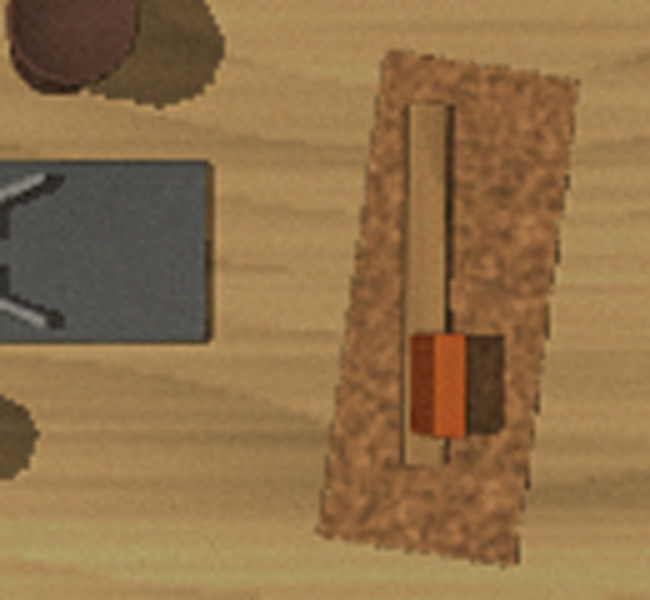

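View pics/c3.png

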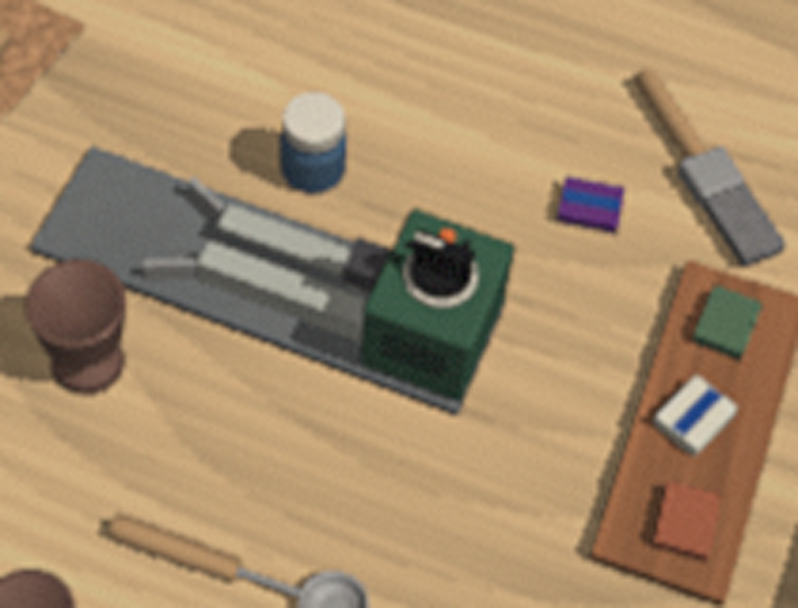

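```bash
cat > m.py <<'E'
from h import *
def blobs(mask,n=3,mina=25):
    k,l,st,c=cv2.connectedComponentsWithStats(mask.astype(np.uint8))
    o=[i for i in range(1,k) if st[i,4]>=mina]; o.sort(key=lambda i:-st[i,4]); return [(l==i) for i in o[:n]]
def rect(K,T,m,z,fish=False):
    cs,_=cv2.findContours(m.astype(np.uint8),cv2.RETR_EXTERNAL,cv2.CHAIN_APPROX_NONE)
    c=max(cs,key=cv2.contourArea)[:,0,:]
    P=onz(K,T,c,z,fish)[:,:2].astype(np.float32)
    r=cv2.minAreaRect(P)
    v,u=np.nonzero(m); cen=onz(K,T,np.stack([u,v],1),z,fish)[:,:2].mean(0)
    b=cv2.boxPoints(r); e=b[1]-b[0]; f=b[2]-b[1]; L=e if np.hypot(*e)>np.hypot(*f) else f
    return dict(cen=cen,rc=np.array(r[0]),size=np.array(r[1]),long_deg=np.degrees(np.arctan2(L[1],L[0]))%180)
E
python3 - <<'E'
from m import *
for cam in ["top0","scene0"]:
    im,d,K,T=load(cam); P=cloud(K,T,d); print(cam)
    X,Y,Z=P[...,0],P[...,1],P[...,2]
    hsv=cv2.cvtColor(im,cv2.COLOR_BGR2HSV);H,S,V=[hsv[...,i].astype(int) for i in range(3)]
    # box: height 95..106
    reg=(abs(X-520)<90)&(abs(Y-130)<90)
    m=blobs((reg&(Z>90)).astype(np.uint8),1)[0]; print("box",rect(K,T,m&(Z<150),100))
    reg=(abs(X-520)<90)&(Y>-230)&(Y<90)
    for b in blobs(reg&(Z>6)&(Z<18),1,200): print("plate",rect(K,T,b,12))
    for b in blobs(reg&(Z>35)&(Z<46)&(V>130),3): print("lip",b.sum(),rect(K,T,b,40))
    reg=(abs(X-515)<60)&(abs(Y-350)<60)&(Z>20)
    w=blobs(reg&(((S<70)&(V>130))|((H>100)&(H<130)&(S>80))),1)[0];print("tile",w.sum(),rect(K,T,w,29))
    s=blobs(reg&(H>100)&(H<130)&(S>100),1)[0];print("stripe",rect(K,T,s,29))
    reg=(abs(X-500)<200)&(Y<-220)&(Y>-420)
    for b in blobs(reg&(Z>60)&(Z<75)&(S>150),1): print("handle top",b.sum(),rect(K,T,b,68))
    for b in blobs(reg&(Z>10.5)&(Z<25),1): print("blade",b.sum(),rect(K,T,b,18))
    for b in blobs(reg&(Z>2.)&(H<15)&(S>100),1): print("mat",rect(K,T,b,4))
    for nm,x,y,h in [("goblet",640,-95,96),("jar",405,-10,75)]:
        b=blobs((abs(X-x)<70)&(abs(Y-y)<70)&(Z>h-8),1)[0];print(nm,rect(K,T,b,h))
    w=blobs((V>110)&(S<60)&(abs(X-520)<40)&(abs(Y-137)<40)&(Z>105),4,4)
    for b in w: print("wl",b.sum(),np.argwhere(b).mean(0)[::-1],rect(K,T,b,141))
    w=blobs((H<15)&(S>150)&(abs(X-490)<60)&(abs(Y-137)<60)&(Z>90),2,3)
    for b in w: print("dot",rect(K,T,b,101))
E
```

```text
top0
box {'cen': array([520.64, 141.88]), 'rc': array([521.05, 141.37]), 'size': array([97.03, 85.41]), 'long_deg': np.float32(0.1704452)}
plate {'cen': array([521.94, -65.12]), 'rc': array([522.39, -47.22]), 'size': array([108.94, 272.65]), 'long_deg': np.float32(90.25578)}
lip 236 {'cen': array([541.65,   6.17]), 'rc': array([541.13,   8.94]), 'size': array([ 17.71, 102.97]), 'long_deg': np.float32(90.23503)}
lip 235 {'cen': array([502.39,   6.04]), 'rc': array([502.92,   8.76]), 'size': array([ 17.61, 102.66]), 'long_deg': np.float32(90.188286)}
tile 206 {'cen': array([511.97, 350.48]), 'rc': array([512.09, 350.32]), 'size': array([38.49, 49.31]), 'long_deg': np.float32(159.70059)}
stripe {'cen': array([511.98, 351.01]), 'rc': array([511.63, 351.08]), 'size': array([ 9.91, 44.51]), 'long_deg': np.float32(159.80322)}
handle top 153 {'cen': array([ 444.06, -313.65]), 'rc': array([ 442.97, -314.4 ]), 'size': array([20.13, 57.21]), 'long_deg': np.float32(178.92316)}
blade 481 {'cen': array([ 518.02, -315.31]), 'rc': array([ 502.78, -315.59]), 'size': array([ 25.12, 217.45]), 'long_deg
[... 2139 characters left out ...]
[413.3 , -11.48]), 'rc': array([413.8 , -11.88]), 'size': array([48.85, 45.84]), 'long_deg': np.float32(23.868614)}
wl 16 [292.75 202.81] {'cen': array([520.64, 128.05]), 'rc': array([520.97, 127.62]), 'size': array([ 6.13, 20.01]), 'long_deg': np.float32(92.08821)}
wl 13 [299.08 217.92] {'cen': array([558.47, 161.35]), 'rc': array([559.09, 161.52]), 'size': array([ 7.5 , 20.45]), 'long_deg': np.float32(132.0695)}
wl 6 [288.17 215.5 ] {'cen': array([563.37, 131.69]), 'rc': array([563.99, 131.28]), 'size': array([10.08,  5.05]), 'long_deg': np.float32(75.376396)}
dot {'cen': array([487.04, 131.91]), 'rc': array([486.9 , 131.75]), 'size': array([8.52, 9.04]), 'long_deg': np.float32(162.36041)}
```

```bash
cat > go.py <<'E'
from cell import read_state
import numpy as np,sys
x,y,z,w=map(float,sys.argv[1:5])
s=read_state();p=s["eef_pos"];yw=s["tool_rot"][2]
R=np.array([[np.cos(yw),np.sin(yw)],[np.sin(yw),-np.cos(yw)]])  # columns tool x,y
d=R.T@np.array([x-p[0],y-p[1]])
t=-(w-np.degrees(yw)); t=(t+180)%360-180
print("now",p.round(1),"yaw",np.degrees(yw).round(2),"rp",np.degrees(s["tool_rot"][:2]).round(2),"F",s["force"].round(1),"w",round(s["width"],1),"t",round(s["clock"],2))
print("shift",d.round(1),"z",round(p[2]-z,1),"turn",round(t,1),"dist rows",round(np.hypot(np.hypot(*d),p[2]-z)/41.7,1))
E
python3 go.py 480 -200 400 90
```

```text
now [ 203.7 -617.   404. ] yaw 18.26 rp [-179.92    0.  ] F [ 1.1  0.3 -0.4] w 85.6 t 0.15
shift [ 393.1 -309.4] z 4.0 turn -71.7 dist rows 12.0
```

```bash
python3 - <<'E'
from h import *
im,d,K,T=load("wrist0");P=cloud(K,T,d,True)
print(P[200,300],P[300,230],P[250,400],P[100,200])
im,d,K,T=load("top0");P=cloud(K,T,d);print(P[310:380,450:510,2].max())
E
python3 -m jog '[393,-309,4,-71.7,85, 393,-309,4,-71.7,85, 393,-309,4,-71.7,85, 393,-309,4,-71.7,85, 393,-309,4,-71.7,85, 393,-309,4,-71.7,85, 393,-309,4,-71.7,85, 393,-309,4,-71.7,85, 393,-309,4,-71.7,85, 393,-309,4,-71.7,85, 393,-309,4,-71.7,85, 393,-309,4,-71.7,85, 393,-309,4,-71.7,85, 393,-309,4,-71.7,85, 393,-309,4,-71.7,85]'
cat > snap.py <<'E'
from cell import *
import sys,cv2,numpy as np
n,o=sys.argv[1:3]
p=camera_params(n);im,d=get_image(n);cv2.imwrite(f"pics/{o}.png",im);np.savez(f"pics/{o}.npz",im=im,d=d,K=p["K"],T=p["T"])
E
python3 snap.py wrist w1; python3 go.py 512 349 300 159.5
```

```text
[ 210.58 -652.31  142.29] [ 105.59 -623.48  160.06] [ 199.93 -752.65  160.8 ] [ 253.51 -525.44    0.74]
1104.061080228737
clock: 1.4
eef_pos: [479.9, -200.8, 400.5]
tool_rot: [-3.141, 0.0, 1.571]
force: [-0.2, -0.4, 0.4]
width: 85.1
now [ 479.4 -201.7  400.4] yaw 89.88 rp [-1.7993e+02  4.0000e-02] F [-0.2 -0.4 -0.9] w 84.9 t 1.45
shift [550.8  31.4] z 100.4 turn -69.6 dist rows 13.4
```

View pics/w1.png

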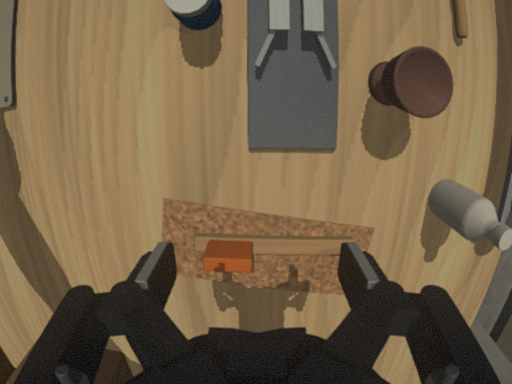

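```bash
python3 - <<'E'
from m import *
im,d,K,T=load("w1"); P=cloud(K,T,d,True)
X,Y,Z=P[...,0],P[...,1],P[...,2]
hsv=cv2.cvtColor(im,cv2.COLOR_BGR2HSV);H,S,V=[hsv[...,i].astype(int) for i in range(3)]
m=blobs((abs(X-520)<80)&(Y>-230)&(Y<-80)&(S<80)&(Z>5)&(Z<22),1)[0]
r=rect(K,T,m,12,True);print("plate",r, "Zmed",np.median(Z[m]))
v,u=np.nonzero(m);Q=onz(K,T,np.stack([u,v],1),12,True)
print("low y",[np.percentile(Q[abs(Q[:,0]-x)<5,1],1).round(1) for x in (480,500,522,540,560)])
for y in (-170,-150,-120,-100):
    q=Q[abs(Q[:,1]-y)<4,0];print(y,q.min(),q.max(),(q.min()+q.max())/2)
m=blobs((abs(X-520)<80)&(Y>-100)&(V>130)&(S<60)&(Z>30)&(Z<50),2)
for b in m: print("lip",rect(K,T,b,40,True),np.median(Z[b]))
m=blobs((H<12)&(S>190)&(Z>55)&(Z<80),1)[0];print("handle",rect(K,T,m,68,True),np.median(Z[m]))
b=blobs((abs(Y+320)<80)&(Z>10)&(Z<25)&(X>380)&(X<650),1)[0];print("blade",rect(K,T,b,18,True),np.median(Z[b]))
E
```

```text
plate {'cen': array([ 522.5 , -132.36]), 'rc': array([ 523.52, -132.16]), 'size': array([109.12, 105.29]), 'long_deg': np.float32(0.38932657)} Zmed 12.036510843468818
low y [np.float64(-184.8), np.float64(-183.6), np.float64(-183.5), np.float64(-183.3), np.float64(-184.1)]
-170 469.33450931978643 578.0126800336515 523.673594676719
-150 469.4435560710009 578.1971513985826 523.8203537347918
-120 469.5604096297939 577.1897401460523 523.3750748879231
-100 469.60902734030697 577.8363099993259 523.7226686698164
lip {'cen': array([542.06, -26.77]), 'rc': array([542.02, -26.67]), 'size': array([21.16, 36.91]), 'long_deg': np.float32(90.89716)} 39.88603822951754
lip {'cen': array([504.23, -28.03]), 'rc': array([504.26, -27.86]), 'size': array([34.28, 19.76]), 'long_deg': np.float32(89.79058)} 39.92593305851574
handle {'cen': array([ 464.8 , -319.17]), 'rc': array([ 464.77, -317.7 ]), 'size': array([11.56, 14.42]), 'long_deg': np.float32(179.39378)} 68.42716660887712
blade {'cen': array([ 509.76, -313.27]), 'rc': array([ 504.05, -314.69]), 'size': array([ 28.57, 217.87]), 'long_deg': np.float32(178.00162)} 18.034738378773255
```

```bash
python3 -m jog '[551,31,50,-69.6,85, 551,31,50,-69.6,85, 551,31,50,-69.6,85, 551,31,50,-69.6,85, 551,31,50,-69.6,85, 551,31,50,-69.6,85, 551,31,50,-69.6,85, 551,31,50,-69.6,85, 551,31,50,-69.6,85, 551,31,50,-69.6,85, 551,31,50,-69.6,85, 551,31,50,-69.6,85, 551,31,50,-69.6,85, 551,31,50,-69.6,85, 551,31,50,-69.6,85, 551,31,50,-69.6,85, 551,31,50,-69.6,85]'
python3 snap.py wrist w2; python3 go.py 512 349 300 159.5
python3 - <<'E'
from m import *
im,d,K,T=load("w2"); P=cloud(K,T,d,True)
X,Y,Z=P[...,0],P[...,1],P[...,2]
hsv=cv2.cvtColor(im,cv2.COLOR_BGR2HSV);H,S,V=[hsv[...,i].astype(int) for i in range(3)]
reg=(abs(X-513)<55)&(abs(Y-349)<60)&(Z>22)&(Z<40)
w=blobs(reg&(((S<70)&(V>120))|((H>100)&(H<130)&(S>80))),1)[0];print("tile",w.sum(),rect(K,T,w,29,True),np.median(Z[w]))
s=blobs(reg&(H>100)&(H<130)&(S>100),1)[0];print("stripe",rect(K,T,s,29,True))
E
```

```text
clock: 2.87
eef_pos: [512.5, 347.6, 350.3]
tool_rot: [-3.139, 0.001, 2.782]
force: [-0.5, 0.1, 0.6]
width: 85.4
now [512.6 347.5 350.5] yaw 159.35 rp [-1.7987e+02  6.0000e-02] F [ 0.4 -0.3  0. ] w 84.7 t 2.92
shift [1.1 1.2] z 50.5 turn -0.1 dist rows 1.2
tile 1851 {'cen': array([511.47, 350.46]), 'rc': array([512.  , 350.25]), 'size': array([39.69, 49.29]), 'long_deg': np.float32(159.48595)} 29.1296535277703
stripe {'cen': array([512.1 , 350.27]), 'rc': array([512.97, 350.15]), 'size': array([10.09, 43.02]), 'long_deg': np.float32(159.29121)}
```

View pics/w2.png

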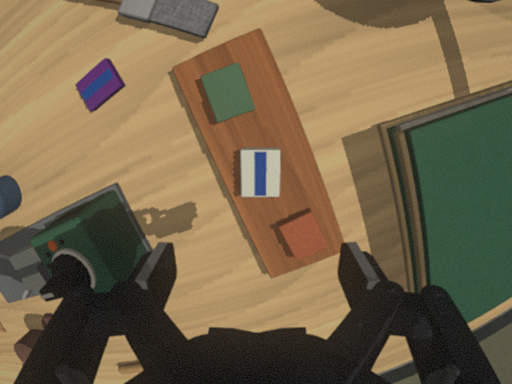

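```bash
python3 -m jog '[1.3,2.2,60,0,85, 1.3,2.2,100,0,85, 1.3,2.2,135,0,85, 1.3,2.2,152,0,85, 1.3,2.2,162,0,85, 1.3,2.2,162,0,30, 1.3,2.2,162,0,30, 1.3,2.2,162,0,30, 1.3,2.2,162,0,30, 1.3,2.2,162,0,30, 1.3,2.2,162,0,30, 1.3,2.2,162,0,30]'
python3 go.py 512 350 188 159.4
```

```text
clock: 3.92
eef_pos: [512.0, 353.4, 191.5]
tool_rot: [3.138, 0.003, 2.785]
force: [-0.6, -0.9, 7.0]
width: 38.0
now [512.  353.4 191.5] yaw 159.54 rp [1.798e+02 1.600e-01] F [-0.6 -0.9  7. ] w 38.0 t 3.92
shift [-1.2 -3.2] z 3.5 turn 0.1 dist rows 0.1
```

```bash
python3 -m jog '[0,0,-15,0,30, 0,0,-45,0,30, 0,0,-80,0,30, 0,0,-120,0,30, 0,0,-120,0,30, 0,0,-120,0,30]'
python3 snap.py wrist w3; python3 go.py 523 -135 310 90
```

```text
clock: 4.42
eef_pos: [511.7, 353.6, 312.7]
tool_rot: [3.135, 0.004, 2.785]
force: [0.2, 0.5, -0.9]
width: 38.2
now [511.2 352.7 310.5] yaw 159.54 rp [1.7988e+02 1.3000e-01] F [-0.  -0.2 -1.2] w 38.3 t 4.47
shift [-181.5 -452.9] z 0.5 turn 69.5 dist rows 11.7
```

View pics/w3.png

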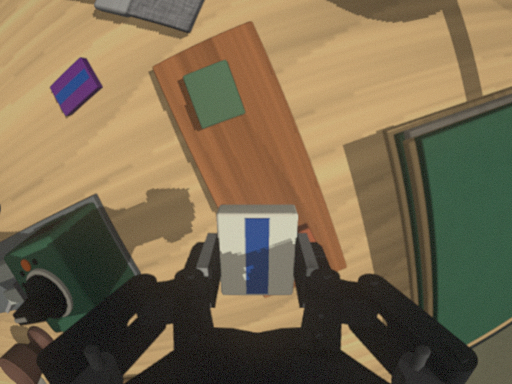

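```bash
python3 -m jog '[-10,-10,-40,0,30, -181.5,-453,-65,69.3,30, -181.5,-453,-65,69.3,30, -181.5,-453,-65,69.3,30, -181.5,-453,-65,69.3,30, -181.5,-453,-65,69.3,30, -181.5,-453,-65,69.3,30, -181.5,-453,-65,69.3,30, -181.5,-453,-65,69.3,30, -181.5,-453,-65,69.3,30, -181.5,-453,-65,69.3,30, -181.5,-453,-65,69.3,30, -181.5,-453,-65,69.3,30, -181.5,-453,-65,69.3,30, -181.5,-453,-30,69.3,30, -181.5,-453,10,69.3,30, -181.5,-453,50,69.3,30, -181.5,-453,60,69.3,30, -181.5,-453,60,69.3,30, -181.5,-453,60,69.3,30]'
python3 snap.py wrist w4; python3 go.py 523.2 -136.5 189 90.2
python3 - <<'E'
from m import *
im,d,K,T=load("w4"); P=cloud(K,T,d,True)
X,Y,Z=P[...,0],P[...,1],P[...,2]
hsv=cv2.cvtColor(im,cv2.COLOR_BGR2HSV);H,S,V=[hsv[...,i].astype(int) for i in range(3)]
for b in blobs((abs(X-520)<60)&(Y>-150)&(Y<90)&(V>110)&(S<70)&(Z>34)&(Z<48),2,150): print("lip",b.sum(),rect(K,T,b,40,True),np.median(Z[b]))
m=blobs((abs(X-520)<80)&(Y>-230)&(Y<0)&(S<80)&(Z>6)&(Z<18),1)[0]
v,u=np.nonzero(m);Q=onz(K,T,np.stack([u,v],1),12,True)
for y in (-120,-100,-80,-60,-40):
    q=Q[abs(Q[:,1]-y)<4,0];print(y,q.min(),q.max(),(q.min()+q.max())/2)
w=blobs((abs(X-520)<60)&(abs(Y+135)<60)&(Z>60)&(((S<70)&(V>110))|((H>100)&(H<130)&(S>80))),1)[0]
print("tile",np.median(Z[w]),rect(K,T,w,np.median(Z[w]),True))
E
```

```text
clock: 6.13
eef_pos: [523.1, -134.4, 248.9]
tool_rot: [-3.141, -0.001, 1.576]
force: [-0.1, -0.7, -0.6]
width: 38.3
now [ 523.7 -134.6  250. ] yaw 90.3 rp [1.7989e+02 1.0000e-02] F [ 0.4 -0.3 -0.4] w 38.3 t 6.18
shift [-1.9 -0.5] z 61.0 turn 0.1 dist rows 1.5
lip 2994 {'cen': array([504.33, -20.42]), 'rc': array([504.26, -19.86]), 'size': array([22.53, 50.91]), 'long_deg': np.float32(90.3976)} 40.02655678887487
lip 2974 {'cen': array([542.2 , -20.23]), 'rc': array([542.33, -19.64]), 'size': array([22.03, 50.92]), 'long_deg': np.float32(90.1688)} 40.0411344549011
-120 469.709967199458 578.571033735626 524.140500467542
-100 469.8153317456269 577.940390831096 523.8778612883615
-80 469.4789641943096 578.3117535735753 523.8953588839424
-60 469.3631027250307 577.8559783805897 523.6095405528102
-40 469.1041189949193 577.9624463160429 523.5332826554811
tile 86.56491803848107 {'cen': array([ 523.78, -129.93]), 'rc': array([ 523.76, -132.19]), 'size': array([39.55, 53.21]), 'long_deg': np.float32(90.43587)}
```

View pics/w4.png

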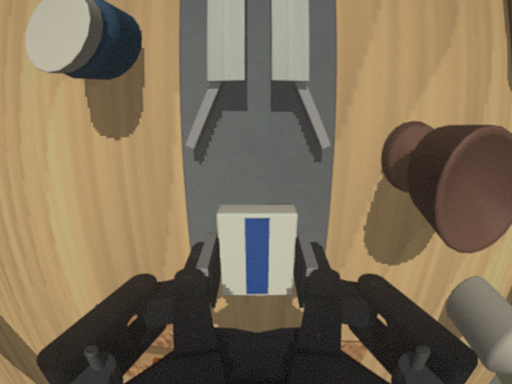

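```bash
python3 -m jog '[-1.5,0,25,0,30, -1.5,0,45,0,30, -1.5,0,56,0,30, -1.5,0,60,0,30, -1.5,0,60,0,30, -1.5,0,60,0,30]'; python3 go.py 523.4 -136.5 189 90.2
```

```text
clock: 6.68
eef_pos: [523.6, -136.5, 190.0]
tool_rot: [3.14, 0.0, 1.576]
force: [0.2, -0.0, -1.1]
width: 38.3
now [ 523.6 -136.5  190. ] yaw 90.27 rp [1.7988e+02 2.0000e-02] F [ 0.2 -0.  -1.1] w 38.3 t 6.68
shift [ 0.  -0.2] z 1.0 turn 0.1 dist rows 0.0
```

```bash
python3 -m jog '[0,0,0.8,0,30, 0,0,0.8,0,45, 0,0,0.8,0,60, 0,0,0.8,0,60, 0,0,-20,0,60, 0,0,-60,0,60, 0,0,-100,0,60, 0,0,-135,0,60, 0,0,-135,0,60]'; python3 snap.py wrist w5
python3 - <<'E'
from m import *
im,d,K,T=load("w5"); P=cloud(K,T,d,True)
X,Y,Z=P[...,0],P[...,1],P[...,2]
hsv=cv2.cvtColor(im,cv2.COLOR_BGR2HSV);H,S,V=[hsv[...,i].astype(int) for i in range(3)]
w=blobs((abs(X-520)<60)&(abs(Y+135)<60)&(Z>16)&(Z<35)&(((S<70)&(V>110))|((H>100)&(H<130)&(S>80))),1)[0]
print("tile",np.median(Z[w]),rect(K,T,w,26,True))
E
python3 go.py 445 -318 325 178.5
```

```text
clock: 7.43
eef_pos: [525.2, -136.7, 330.4]
tool_rot: [3.13, 0.003, 1.575]
force: [1.0, 0.1, -0.0]
width: 60.2
tile 26.270848489808714 {'cen': array([ 524.01, -135.54]), 'rc': array([ 524.07, -135.88]), 'size': array([39.95, 50.93]), 'long_deg': np.float32(90.118385)}
now [ 524.3 -136.7  327.7] yaw 90.25 rp [1.7953e+02 1.1000e-01] F [ 0.1  0.2 -0.7] w 60.0 t 7.48
shift [-180.9  -80.1] z 2.7 turn -88.3 dist rows 4.7
```

View pics/w5.png

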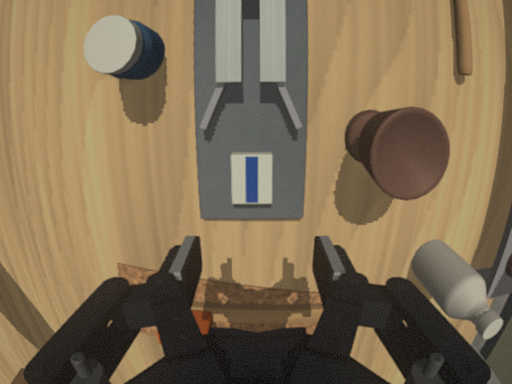

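```bash
python3 -m jog '[-181,-80,3,92,60, -181,-80,3,92,60, -181,-80,3,92,60, -181,-80,3,92,60, -181,-80,3,92,60, -181,-80,3,92,60, -181,-80,3,92,60, -181,-80,3,92,60, -181,-80,3,92,60, -181,-80,3,92,60, -181,-80,3,92,60, -181,-80,3,92,60, -181,-80,3,92,60, -181,-80,3,92,60, -181,-80,3,92,60]'; python3 snap.py wrist w6
cat > st.py <<'E'
from m import *
import sys
im,d,K,T=load(sys.argv[1]); P=cloud(K,T,d,True)
X,Y,Z=P[...,0],P[...,1],P[...,2]
hsv=cv2.cvtColor(im,cv2.COLOR_BGR2HSV);H,S,V=[hsv[...,i].astype(int) for i in range(3)]
for b in blobs((H<14)&(S>170)&(Z>63)&(Z<75)&(Y<-200),1): print("handle",b.sum(),rect(K,T,b,68,True),np.median(Z[b]))
b=blobs((abs(Y+320)<80)&(Z>12)&(Z<25)&(X>380)&(X<650),1)[0];print("blade",rect(K,T,b,18,True),np.median(Z[b]))
E
python3 st.py w6
python3 go.py 445 -316 325 -2
```

```text
clock: 8.73
eef_pos: [443.6, -317.5, 320.0]
tool_rot: [-3.141, 0.002, -0.027]
force: [-0.0, 0.4, -0.7]
width: 60.2
handle 1657 {'cen': array([ 447.15, -315.46]), 'rc': array([ 446.14, -315.33]), 'size': array([18.82, 58.77]), 'long_deg': np.float32(178.9861)} 68.04827652311732
blade {'cen': array([ 542.15, -318.53]), 'rc': array([ 529.92, -318.08]), 'size': array([ 23.75, 167.51]), 'long_deg': np.float32(178.24736)} 17.9894136552939
now [ 443.6 -317.6  320.2] yaw -1.55 rp [-1.7998e+02  7.0000e-02] F [-0.2 -0.1 -0.5] w 60.1 t 8.78
shift [ 1.3 -1.7] z -4.8 turn 0.4 dist rows 0.1
```

View pics/w6.png

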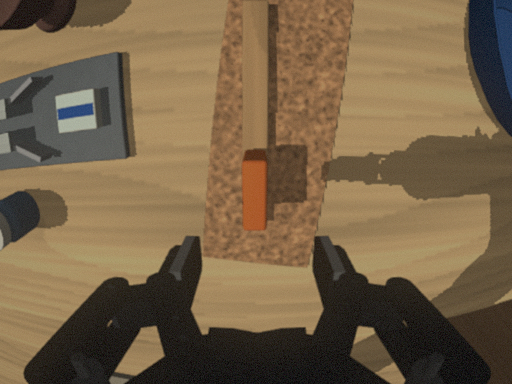

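```bash
python3 -m jog '[1.7,-2.1,40,0,60, 1.7,-2.1,80,0,60, 1.7,-2.1,105,0,60, 1.7,-2.1,118,0,60, 1.7,-2.1,118,0,60, 1.7,-2.1,118,0,5, 1.7,-2.1,118,0,5, 1.7,-2.1,118,0,5, 1.7,-2.1,118,0,5, 1.7,-2.1,118,0,5, 1.7,-2.1,118,0,5, 1.7,-2.1,118,0,5, 1.7,-2.1,118,0,5]'; python3 go.py 445.3 -315.5 300 -1.6
```

```text
clock: 9.87
eef_pos: [446.0, -316.1, 204.0]
tool_rot: [3.14, -0.002, -0.03]
force: [-0.8, 1.2, 7.8]
width: 19.3
now [ 446.  -316.1  204. ] yaw -1.71 rp [ 1.7993e+02 -1.2000e-01] F [-0.8  1.2  7.8] w 19.3 t 9.87
shift [-0.7 -0.6] z -96.0 turn -0.1 dist rows 2.3
```

```bash
python3 -m jog '[0,0,-20,0,5, 0,0,-60,0,5, 0,0,-100,0,5, 40,15,-105,-30,5, 75,34,-105,-92,5, 75,34,-105,-92,5, 75,34,-105,-92,5, 75,34,-105,-92,5, 75,34,-105,-92,5, 75,34,-105,-92,5, 75,34,-105,-92,5, 75,34,-105,-92,5, 75,34,-105,-92,5, 75,34,-105,-92,5, 75,34,-105,-92,5, 75,34,-105,-92,5, 75,34,-105,-92,5]'; python3 snap.py wrist w7;python3 snap.py scene s7; python3 go.py 523.5 -355 213 90.2
python3 - <<'E'
from m import *
im,d,K,T=load("w7"); P=cloud(K,T,d,True)
X,Y,Z=P[...,0],P[...,1],P[...,2]
hsv=cv2.cvtColor(im,cv2.COLOR_BGR2HSV);H,S,V=[hsv[...,i].astype(int) for i in range(3)]
b=blobs((abs(X-520)<60)&(Z>95)&(Z<145)&(Y<-150),1)[0];z=np.median(Z[b]);print("blade",z,rect(K,T,b,z,True))
v,u=np.nonzero(b)
for y in (-300,-270,-240,-210,-190): 
    k=b&(abs(Y-y)<5); print(y,np.median(Z[k]),np.median(X[k]))
print(Y[b].max())
E
```

```text
clock: 11.28
eef_pos: [519.0, -352.3, 307.7]
tool_rot: [-3.141, -0.0, 1.578]
force: [-0.4, 0.3, -1.7]
width: 19.3
now [ 519.1 -352.2  307.7] yaw 90.07 rp [-1.7999e+02 -1.0000e-02] F [-0.9 -0.  -1.7] w 19.4 t 11.38
shift [-2.8  4.4] z 94.7 turn -0.1 dist rows 2.3
blade 121.47598433465964 {'cen': array([ 518.79, -276.33]), 'rc': array([ 518.78, -278.89]), 'size': array([ 23.91, 116.2 ]), 'long_deg': np.float32(90.40183)}
-300 121.45804151604835 518.8550213394016
-270 121.40827813062506 518.634278054618
-240 121.31776390683672 518.9120649834758
-210 nan nan
-190 nan nan
-219.75718494077526
  return _methods._mean(a, axis=axis, dtype=dtype,
  ret = ret.dtype.type(ret / rcount)
```

View pics/w7.png

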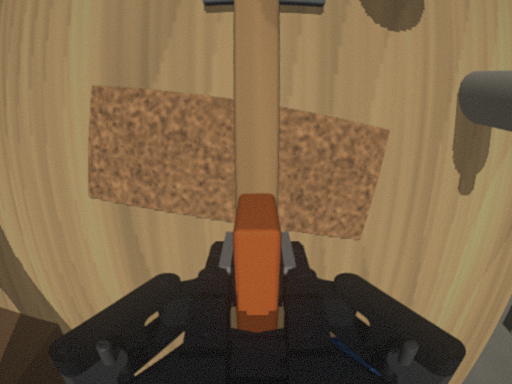

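View pics/s7.png

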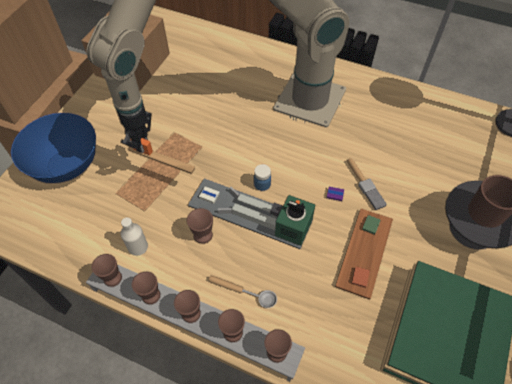

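```bash
python3 -m jog '[0,4.6,40,0,5, 0,4.6,70,0,5, 0,4.6,88,0,5, 0,4.6,93.5,0,5, 0,4.6,93.5,0,5, 0,4.6,93.5,0,5]'; python3 snap.py scene s8; python3 go.py 523.7 -136 213.5 90.2
python3 - <<'E'
from h import *
im,d,K,T=load("s8");crop(im,110,330,130,260,3.6,"pics/c8.png")
P=cloud(K,T,d)
E
```

```text
clock: 11.88
eef_pos: [524.6, -352.1, 215.0]
tool_rot: [3.14, 0.001, 1.575]
force: [0.5, 0.1, -0.8]
width: 19.2
now [ 524.9 -352.3  215.7] yaw 90.23 rp [1.7986e+02 8.0000e-02] F [-0.5 -0.4 -1.3] w 19.2 t 11.93
shift [216.3  -0.3] z 2.2 turn 0.0 dist rows 5.2
```

View pics/c8.png

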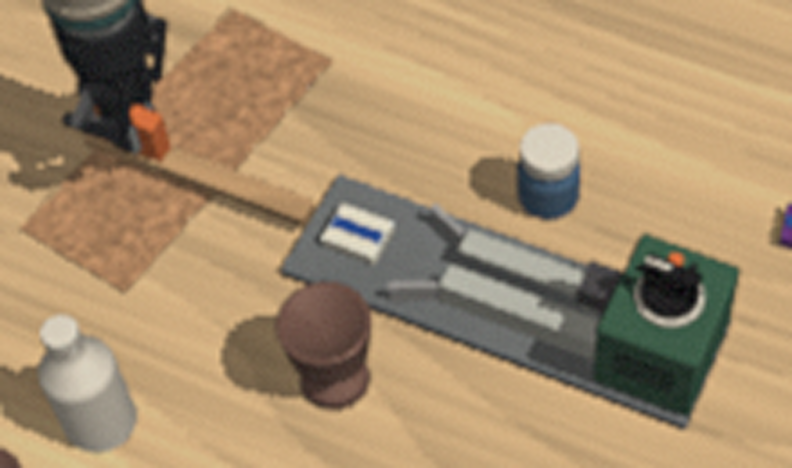

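```bash
python3 -m jog '[6,-0.8,1.5,0,5, 14,-0.8,1.5,0,5, 22,-0.8,1.5,0,5, 30,-0.8,1.5,0,5, 38,-0.8,1.5,0,5, 46,-0.8,1.5,0,5, 54,-0.8,1.5,0,5, 62,-0.8,1.5,0,5, 70,-0.8,1.5,0,5, 78,-0.8,1.5,0,5, 86,-0.8,1.5,0,5, 94,-0.8,1.5,0,5, 102,-0.8,1.5,0,5, 110,-0.8,1.5,0,5]'; python3 snap.py wrist w9; python3 go.py 523.7 -130 213.5 90.2
```

```text
clock: 13.1
eef_pos: [522.7, -241.3, 212.7]
tool_rot: [3.142, -0.0, 1.575]
force: [-0.5, -1.2, -1.5]
width: 19.3
now [ 522.9 -239.1  212.7] yaw 90.39 rp [-1.7999e+02 -1.1000e-01] F [ 0.2  2.1 -1.1] w 19.5 t 13.15
shift [109.1   1.5] z -0.8 turn 0.2 dist rows 2.6
```

View pics/w9.png

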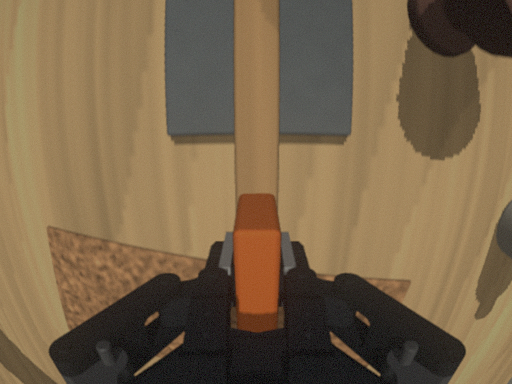

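```bash
python3 -m jog '[7,0.6,-0.5,0,5, 14,0.6,-0.5,0,5, 21,0.6,-0.5,0,5, 28,0.6,-0.5,0,5, 35,0.6,-0.5,0,5, 42,0.6,-0.5,0,5, 49,0.6,-0.5,0,5, 56,0.6,-0.5,0,5, 63,0.6,-0.5,0,5, 70,0.6,-0.5,0,5, 77,0.6,-0.5,0,5, 84,0.6,-0.5,0,5, 91,0.6,-0.5,0,5, 98,0.6,-0.5,0,5]'; python3 snap.py scene s10; python3 go.py 523.7 -130 213.5 90.2; python3 - <<'E'
from h import *
im,d,K,T=load("s10");crop(im,150,330,150,260,4.2,"pics/c10.png")
E
```

```text
clock: 14.32
eef_pos: [522.9, -143.4, 213.2]
tool_rot: [-3.142, 0.0, 1.575]
force: [0.3, -0.8, -1.4]
width: 18.7
now [ 523.  -141.6  213.3] yaw 90.38 rp [ 1.7999e+02 -9.0000e-02] F [ 0.7  2.1 -0.9] w 19.4 t 14.37
shift [11.6  0.7] z -0.2 turn 0.2 dist rows 0.3
```

View pics/c10.png

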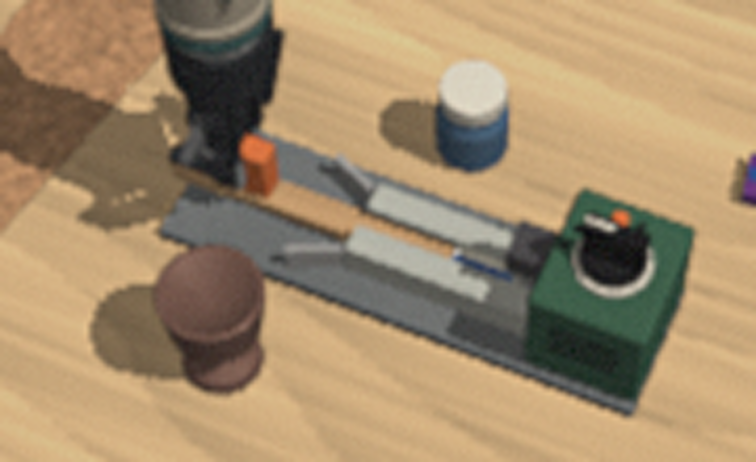

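```bash
python3 -m jog '[3,0.4,0,0,5, 6,0.4,0,0,5, 8,0.4,0,0,5, 10,0.4,0,0,5, 11,0.4,0,0,5, 12,0.4,0,0,5, 12,0.4,0,0,5]'; python3 go.py 523.7 -130 213.5 90.2
```

```text
clock: 14.95
eef_pos: [523.3, -132.0, 213.2]
tool_rot: [3.141, -0.0, 1.575]
force: [-1.5, 0.3, -2.0]
width: 19.7
now [ 523.3 -132.   213.2] yaw 90.26 rp [ 1.7999e+02 -1.0000e-02] F [-1.5  0.3 -2. ] w 19.7 t 14.95
shift [2.  0.4] z -0.3 turn 0.1 dist rows 0.0
```

Expected contact near y ≈ -130; I'll creep until the force rises.

```bash
python3 -m jog '[1,0,0,0,5, 2,0,0,0,5, 2.5,0,0,0,5, 2.5,0,0,0,5]'; python3 go.py 523.7 -130 213.5 90.2;  python3 -m jog '[0.7,0,0,0,5, 1.4,0,0,0,5, 1.4,0,0,0,5]';python3 go.py 523.7 -130 213.5 90.2
```

```text
clock: 15.28
eef_pos: [523.2, -129.4, 213.2]
tool_rot: [3.142, -0.0, 1.576]
force: [-0.9, -0.1, -1.6]
width: 19.4
now [ 523.2 -129.4  213.2] yaw 90.27 rp [ 1.8e+02 -1.0e-02] F [-0.9 -0.1 -1.6] w 19.4 t 15.28
shift [-0.6  0.5] z -0.3 turn 0.1 dist rows 0.0
clock: 15.53
eef_pos: [523.2, -128.0, 213.2]
tool_rot: [-3.142, -0.0, 1.576]
force: [0.4, -0.3, -0.9]
width: 19.2
now [ 523.2 -128.   213.2] yaw 90.27 rp [-1.8e+02 -1.0e-02] F [ 0.4 -0.3 -0.9] w 19.2 t 15.53
shift [-2.   0.5] z -0.3 turn 0.1 dist rows 0.0
```

```bash
python3 -m jog '[1,0,0,0,5, 2,0,0,0,5, 2,0,0,0,5]'; python3 -m jog '[1,0,0,0,5, 2,0,0,0,5, 2,0,0,0,5]';python3 go.py 523.7 -130 213.5 90.2
```

```text
clock: 15.78
eef_pos: [523.1, -127.3, 213.4]
tool_rot: [3.142, 0.002, 1.575]
force: [-0.3, -5.3, -0.4]
width: 18.8
clock: 16.03
eef_pos: [523.1, -126.9, 213.6]
tool_rot: [-3.142, 0.004, 1.573]
force: [-0.6, -9.6, 0.9]
width: 19.5
now [ 523.1 -126.9  213.6] yaw 90.14 rp [-180.      0.23] F [-0.6 -9.6  0.9] w 19.5 t 16.03
shift [-3.1  0.6] z 0.1 turn -0.1 dist rows 0.1
```

```bash
python3 -m jog '[1,0,0,0,5, 2,0,0,0,5, 3,0,0,0,5, 3,0,0,0,5]'; python3 snap.py scene s11; python3 snap.py top t11; python3 -m jog '[-6,0,0,0,5, -20,0,0,0,5, -50,0,0,0,5, -85,0,0,0,5, -120,0,0,0,5, -155,0,0,0,5, -190,0,0,0,5, -215,0,0,0,5, -235,0,0,0,5, -235,0,-20,0,5, -235,0,-60,0,5, -235,0,-95,0,5, -235,0,-95,0,5]'; python3 snap.py scene s12;python3 snap.py wrist w12;python3 go.py 446.0 -316.1 300 -1.7; python3 - <<'E'
from h import *
a=[]
for n in ("s11","s12"):
    im,d,K,T=load(n);a.append(cv2.resize(im[185:255,210:320],None,fx=5,fy=5,interpolation=2))
cv2.imwrite("pics/c12.png",np.vstack(a)[:, :]); print(np.vstack(a).shape)
cv2.imwrite("pics/c12.png",cv2.resize(np.vstack(a),None,fx=.85,fy=.85))
im,d,K,T=load("t11");crop(im,180,320,170,230,5,"pics/ct11.png")
E
```

```text
clock: 16.37
eef_pos: [522.9, -126.3, 214.0]
tool_rot: [-3.142, 0.007, 1.571]
force: [-1.0, -14.8, 3.3]
width: 18.9
clock: 17.55
eef_pos: [527.1, -356.4, 315.0]
tool_rot: [3.13, 0.004, 1.576]
force: [1.4, -0.8, -0.6]
width: 19.3
now [ 524.9 -355.6  309.6] yaw 90.3 rp [1.7983e+02 3.0000e-02] F [-0.2  0.5 -2.4] w 19.8 t 17.65
shift [ 39.9 -78.7] z 9.6 turn 92.0 dist rows 2.1
(700, 550, 3)
```

View pics/c12.png

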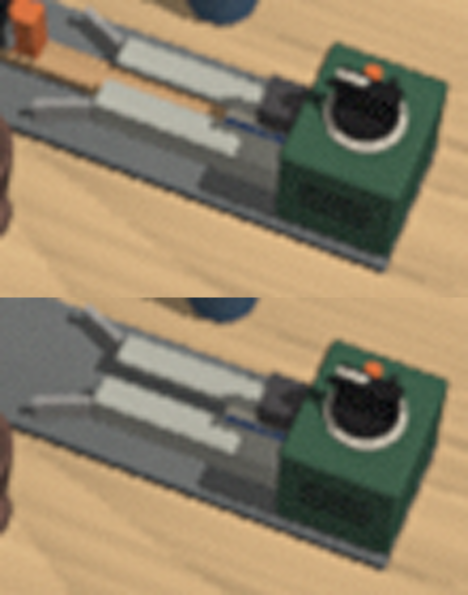

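View pics/w12.png

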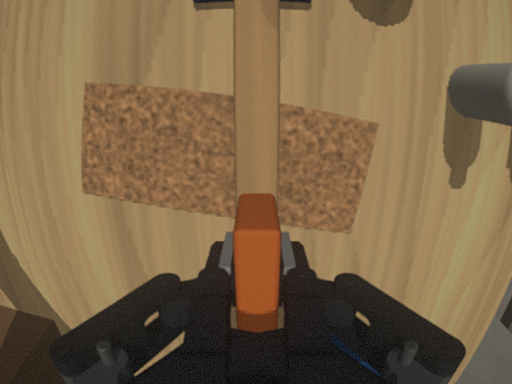

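```bash
python3 -m jog '[39,-79,8,92,5, 39,-79,8,92,5, 39,-79,8,92,5, 39,-79,8,92,5, 39,-79,8,92,5, 39,-79,8,92,5, 39,-79,8,92,5, 39,-79,8,92,5, 39,-79,8,92,5, 39,-79,8,92,5, 39,-79,8,92,5, 39,-79,8,92,5, 39,-79,8,92,5, 39,-79,8,92,5, 39,-79,8,92,5]';  python3 snap.py wrist w13;python3 go.py 445.5 -316.1 204.5 -1.7; python3 - <<'E'
from m import *
im,d,K,T=load("s12");print(onz(K,T,[262.9,213.4],26))
im,d,K,T=load("w13"); P=cloud(K,T,d,True);X,Y,Z=P[...,0],P[...,1],P[...,2]
b=blobs((abs(Y+320)<60)&(Z>95)&(Z<145)&(X>460),1)[0];z=np.median(Z[b]);print("blade",z,rect(K,T,b,z,True))
for x in (500,530,560): 
    k=b&(abs(X-x)<5); print(x,np.median(Z[k]),np.median(Y[k]))
E
```

```text
clock: 18.9
eef_pos: [444.8, -316.7, 298.8]
tool_rot: [-3.14, 0.003, -0.027]
force: [0.2, -0.2, -1.9]
width: 19.1
now [ 444.8 -316.8  299.1] yaw -1.53 rp [-1.7993e+02  1.2000e-01] F [-0.3  0.7 -2.1] w 19.4 t 18.95
shift [ 0.6 -0.8] z 94.6 turn 0.2 dist rows 2.3
[[521.48  40.27  26.  ]]
blade 112.44740354842989 {'cen': array([ 518.89, -317.98]), 'rc': array([ 516.29, -317.98]), 'size': array([ 24.55, 119.89]), 'long_deg': np.float32(178.49464)}
500 112.48404382608311 -317.4175742680577
530 112.35120337345197 -318.1933115453486
560 112.14215758741557 -319.01988369678645
```

View pics/w13.png

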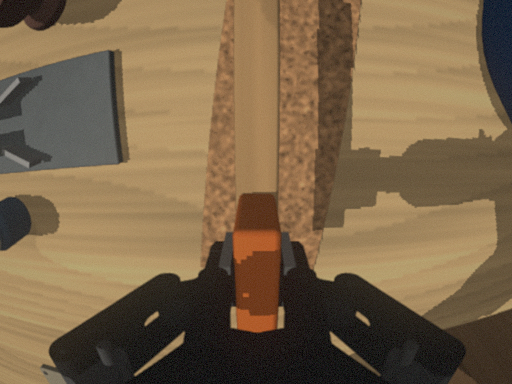

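```bash
python3 -m jog '[0.6,-0.6,40,0,5, 0.6,-0.6,72,0,5, 0.6,-0.6,88,0,5, 0.6,-0.6,93,0,5, 0.6,-0.6,94,0,5, 0.6,-0.6,94,0,5, 0.6,-0.6,94,0,5]';  python3 go.py 445.5 -316.1 204.5 -1.7
```

```text
clock: 19.53
eef_pos: [446.1, -317.4, 207.0]
tool_rot: [3.141, -0.002, -0.03]
force: [-0.2, 0.2, -2.0]
width: 19.2
now [ 446.1 -317.4  207. ] yaw -1.71 rp [ 1.7995e+02 -1.0000e-01] F [-0.2  0.2 -2. ] w 19.2 t 19.53
shift [-0.7 -1.3] z 2.5 turn -0.0 dist rows 0.1
```

```bash
python3 -m jog '[0,0,1,0,5, 0,0,2,0,5, 0,0,2.5,0,5, 0,0,2.5,0,5]';  python3 go.py 445.5 -316.1 204.5 -1.7
```

```text
clock: 19.87
eef_pos: [445.9, -317.1, 204.1]
tool_rot: [3.141, -0.001, -0.03]
force: [-1.0, 0.6, 0.5]
width: 19.2
now [ 445.9 -317.1  204.1] yaw -1.73 rp [ 1.7997e+02 -5.0000e-02] F [-1.   0.6  0.5] w 19.2 t 19.87
shift [-0.4 -1. ] z -0.4 turn -0.0 dist rows 0.0
```

```bash
python3 -m jog '[0,0,0,0,30, 0,0,0,0,50, 0,0,0,0,60, 0,0,0,0,60, 0,0,-20,0,60, 0,0,-60,0,60, 0,0,-100,0,60, 0,0,-140,0,60, 0,0,-140,0,60, 0,0,-140,0,60]'; python3 snap.py wrist w14; python3 st.py w14;  python3 go.py 522 -10 370 90.2
```

```text
clock: 20.7
eef_pos: [446.3, -317.4, 346.3]
tool_rot: [3.139, -0.005, -0.03]
force: [-0.0, -0.0, -0.6]
width: 60.3
handle 1360 {'cen': array([ 446.23, -316.76]), 'rc': array([ 445.48, -316.76]), 'size': array([19.03, 59.36]), 'long_deg': np.float32(178.73216)} 68.05715507494578
blade {'cen': array([ 542.34, -319.88]), 'rc': array([ 538.53, -319.52]), 'size': array([ 23.69, 149.62]), 'long_deg': np.float32(178.42282)} 17.961959056935058
now [ 445.7 -316.8  344.5] yaw -1.72 rp [ 1.7997e+02 -8.0000e-02] F [-0.2 -0.3 -0.6] w 60.1 t 20.75
shift [  67. -309.] z -25.5 turn -91.9 dist rows 7.6
```

View pics/w14.png

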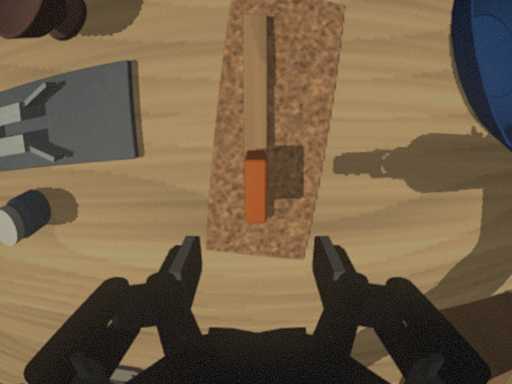

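```bash
python3 -m jog '[67,-359,-25,-92,60, 67,-359,-25,-92,60, 67,-359,-25,-92,60, 67,-359,-25,-92,60, 67,-359,-25,-92,60, 67,-359,-25,-92,60, 67,-359,-25,-92,60, 67,-359,-25,-92,60, 67,-359,-25,-92,60, 67,-359,-25,-92,60, 67,-359,-25,-92,60, 67,-359,-25,-92,60, 67,-359,-25,-92,60, 67,-359,-25,-92,60, 67,-359,-25,-92,60]'; python3 snap.py wrist w15;  python3 go.py 523 143 370 90.2
```

```text
clock: 22.0
eef_pos: [523.1, 39.6, 367.3]
tool_rot: [-3.138, -0.0, 1.572]
force: [1.0, -0.2, 0.4]
width: 59.9
now [523.2  39.6 367.6] yaw 90.08 rp [-1.7986e+02 -1.0000e-02] F [-0.5  0.8 -0.4] w 59.5 t 22.05
shift [103.4  -0. ] z -2.4 turn -0.1 dist rows 2.5
```

View pics/w15.png

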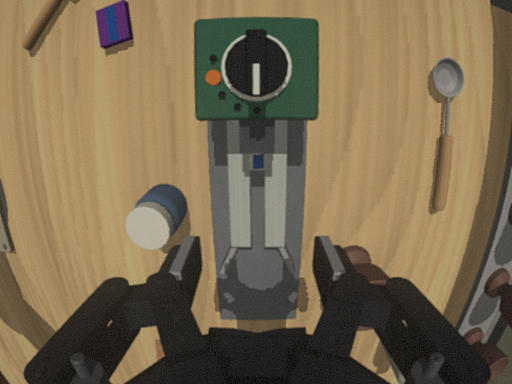

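```bash
python3 - <<'E'
from m import *
im,d,K,T=load("w15"); P=cloud(K,T,d,True);X,Y,Z=P[...,0],P[...,1],P[...,2]
crop(im,185,330,10,190,3.3,"pics/c15.png")
for v in range(146,186,2): print(v,im[v,258],P[v,258],onz(K,T,[258,v],26,True)[0,1].round(1))
hsv=cv2.cvtColor(im,cv2.COLOR_BGR2HSV);H,S,V=[hsv[...,i].astype(int) for i in range(3)]
b=blobs((H>60)&(H<90)&(S>90)&(Z>90)&(Z<108)&(abs(Y-140)<80)&(abs(X-520)<80),1)[0];print("box",rect(K,T,b,100,True))
b=blobs((Z>125)&(abs(Y-140)<50)&(abs(X-520)<50),1)[0];print("bar",np.median(Z[b]),rect(K,T,b,141,True))
b=blobs((Z>108)&(Z<160)&(abs(Y-140)<50)&(abs(X-520)<50),1)[0];print("disc",rect(K,T,b,112,True))
b=blobs((Z>125)&(abs(Y-140)<50)&(abs(X-520)<50)&(V>140),1,10)[0];print("line",rect(K,T,b,141,True))
E
```

```text
146 [67 66 64] [523.78  76.39  86.17] 66.2
148 [64 65 67] [523.79  74.97  87.94] 64.0
150 [68 68 71] [523.79  73.16  87.51] 61.9
152 [76 77 77] [523.79  71.37  87.2 ] 59.7
154 [81 79 74] [523.8   69.2   85.05] 57.5
156 [73 44 31] [523.82  55.41  26.26] 55.4
158 [80 55 45] [523.82  53.54  27.73] 53.2
160 [75 46 32] [523.83  51.13  26.68] 51.0
162 [71 48 28] [523.83  49.18  27.73] 48.8
164 [72 43 34] [523.84  46.82  26.99] 46.6
166 [76 52 36] [523.85  44.6   26.87] 44.4
168 [82 67 59] [523.85  42.24  26.28] 42.2
170 [72 79 78] [523.86  39.52  24.29] 40.0
172 [64 67 65] [523.87  34.02  11.84] 37.7
174 [61 60 61] [523.88  31.97  12.9 ] 35.5
176 [57 58 59] [523.88  29.81  13.53] 33.2
178 [58 63 63] [523.89  26.66  10.71] 31.0
180 [66 68 69] [523.9   24.71  12.15] 28.7
182 [65 67 67] [523.9   22.3   12.01] 26.5
184 [65 63 67] [523.91  20.29  13.23] 24.2
box {'cen': array([517.18, 169.46]), 'rc': array([522.06, 158.22]), 'size': array([96.08, 49.01]), 'long_deg': np.float32(0.4821829)}
bar 141.01118963210283 {'cen': array([522.11, 142.09]), 'rc': array([522.04, 142.33]), 'size': array([13.52, 42.9 ]), 'long_deg': np.float32(90.1759)}
disc {'cen': array([522.13, 143.13]), 'rc': array([521.43, 142.76]), 'size': array([47.04, 48.71]), 'long_deg': np.float32(132.39943)}
line {'cen': array([522.06, 130.44]), 'rc': array([522.07, 130.46]), 'size': array([ 3.23, 19.16]), 'long_deg': np.float32(90.05257)}
```

View pics/c15.png

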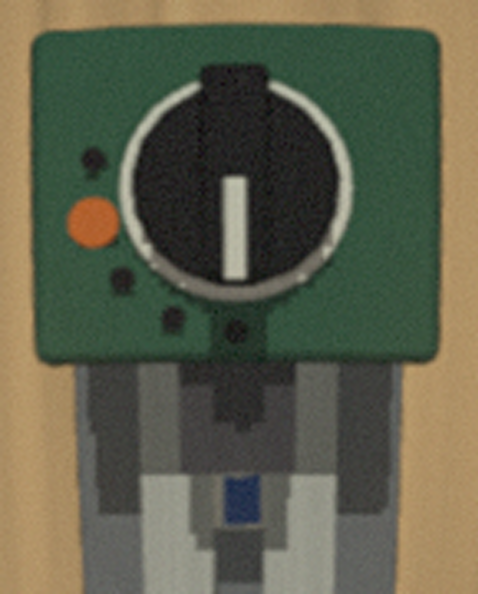

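```bash
python3 -m jog '[41,-1,0,0,50, 82,-1,0,0,50, 103,-1,0,0,50, 103,-1,10,0,50, 103,-1,40,0,50, 103,-1,60,0,50, 103,-1,60,0,50]'; python3 go.py 522.1 142.4 293 90.1
```

```text
clock: 22.63
eef_pos: [520.3, 141.9, 304.8]
tool_rot: [-3.134, 0.003, 1.574]
force: [-1.0, 0.2, -0.6]
width: 49.9
now [520.3 141.9 304.8] yaw 90.17 rp [-179.55    0.18] F [-1.   0.2 -0.6] w 49.9 t 22.63
shift [0.5 1.8] z 11.8 turn 0.1 dist rows 0.3
```

```bash
python3 -m jog '[0.5,0.8,6,0,50, 0.5,0.8,13,0,50, 0.5,0.8,13,0,50]'; python3 go.py 522.1 142.4 293 90.1;
```

```text
clock: 22.88
eef_pos: [523.0, 143.1, 295.4]
tool_rot: [-3.141, 0.0, 1.575]
force: [-0.3, -0.8, 0.3]
width: 49.8
now [523.  143.1 295.4] yaw 90.21 rp [-1.7999e+02  1.0000e-02] F [-0.3 -0.8  0.3] w 49.8 t 22.88
shift [-0.7 -0.9] z 2.4 turn 0.1 dist rows 0.1
```

```bash
python3 -m jog '[-0.4,-0.5,1.5,0,30, -0.4,-0.5,1.5,0,10, -0.4,-0.5,1.5,0,5, -0.4,-0.5,1.5,0,5, -0.4,-0.5,1.5,0,5, -0.4,-0.5,1.5,0,5, -0.4,-0.5,1.5,0,5]'; python3 go.py 522.1 142.4 293 90.1;
```

```text
clock: 23.47
eef_pos: [521.8, 143.0, 295.1]
tool_rot: [-3.141, 0.0, 1.575]
force: [-2.8, -1.1, 4.6]
width: 12.6
now [521.8 143.  295.1] yaw 90.26 rp [-1.7996e+02  2.0000e-02] F [-2.8 -1.1  4.6] w 12.6 t 23.47
shift [-0.6  0.3] z 2.1 turn 0.2 dist rows 0.1
```

```bash
python3 -m jog '[0,0,0,5,5, 0,0,0,10,5, 0,0,0,15,5, 0,0,0,20,5, 0,0,0,25.8,5, 0,0,0,25.8,5, 0,0,0,25.8,5]'; python3 go.py 522.1 142.4 293 64.3; python3 -m jog '[0,0,0,5,5, 0,0,0,10,5, 0,0,0,15,5, 0,0,0,20,5, 0,0,0,25.8,5, 0,0,0,25.8,5, 0,0,0,25.8,5]'; python3 go.py 522.1 142.4 293 38.5;
```

```text
clock: 24.05
eef_pos: [522.0, 142.9, 295.0]
tool_rot: [-3.142, 0.001, 1.128]
force: [-3.1, 0.1, 6.5]
width: 12.6
now [522.  142.9 295. ] yaw 64.61 rp [-1.8e+02  4.0e-02] F [-3.1  0.1  6.5] w 12.6 t 24.05
shift [-0.4  0.4] z 2.0 turn 0.3 dist rows 0.1
clock: 24.63
eef_pos: [522.1, 142.8, 295.0]
tool_rot: [3.141, 0.0, 0.677]
force: [-2.9, 0.1, 6.3]
width: 12.6
now [522.1 142.8 295. ] yaw 38.8 rp [1.7998e+02 3.0000e-02] F [-2.9  0.1  6.3] w 12.6 t 24.63
shift [-0.2  0.3] z 2.0 turn 0.3 dist rows 0.0
```

Third click, then release gently and rise.

```bash
python3 -m jog '[0,0,0,5,5, 0,0,0,10,5, 0,0,0,15,5, 0,0,0,20,5, 0,0,0,26,5, 0,0,0,26,5, 0,0,0,26,5]'; python3 go.py 522.1 142.4 293 12.75; python3 -m jog '[0,0,0,0,20, 0,0,0,0,32, 0,0,0,0,32, 0,0,0,0,32, 0,0,-15,0,32, 0,0,-50,0,32, 0,0,-85,0,32, 0,0,-85,0,32]'; python3 go.py 523 39.6 380 90;
```

```text
clock: 25.22
eef_pos: [522.2, 142.5, 295.1]
tool_rot: [3.141, 0.0, 0.223]
force: [-2.4, -1.9, 6.7]
width: 13.0
now [522.2 142.5 295.1] yaw 12.8 rp [1.7997e+02 2.0000e-02] F [-2.4 -1.9  6.7] w 13.0 t 25.22
shift [-0.1  0.1] z 2.1 turn 0.0 dist rows 0.0
clock: 25.88
eef_pos: [524.6, 143.3, 385.0]
tool_rot: [-3.141, -0.011, 0.221]
force: [0.4, -0.7, -0.2]
width: 32.1
now [524.6 143.3 385. ] yaw 12.68 rp [-179.95   -0.65] F [ 0.4 -0.7 -0.2] w 32.1 t 25.88
shift [-24.4 100.8] z 5.0 turn -77.3 dist rows 2.5
```

```bash
python3 -m jog '[-24,101,5,-77.3,60, -24,101,5,-77.3,60, -24,101,5,-77.3,60, -24,101,5,-77.3,60, -24,101,5,-77.3,60, -24,101,5,-77.3,60, -24,101,5,-77.3,60, -24,101,5,-77.3,60, -24,101,5,-77.3,60, -24,101,5,-77.3,60, -24,101,5,-77.3,60, -24,101,5,-77.3,60, -24,101,5,-77.3,60]'; python3 snap.py wrist w16; python3 snap.py scene s16;  python3 - <<'E'
from m import *
im,d,K,T=load("w16"); P=cloud(K,T,d,True);X,Y,Z=P[...,0],P[...,1],P[...,2]
crop(im,185,330,10,190,3.3,"pics/c16.png")
hsv=cv2.cvtColor(im,cv2.COLOR_BGR2HSV);H,S,V=[hsv[...,i].astype(int) for i in range(3)]
b=blobs((Z>125)&(abs(Y-140)<50)&(abs(X-520)<50),1)[0];print("bar",rect(K,T,b,141,True))
b=blobs((Z>125)&(abs(Y-140)<50)&(abs(X-520)<50)&(V>140)&(S<80),1,10)[0];r=rect(K,T,b,141,True);print("line",r)
v=r["cen"]-[522.1,142.4]; print("angle",np.arctan2(-v[0],-v[1]))
for v in range(160,182,2): print(v,P[v,258].round(1))
E
```

```text
clock: 26.97
eef_pos: [521.1, 38.9, 374.1]
tool_rot: [3.142, -0.0, 1.567]
force: [-0.6, 0.5, -0.2]
width: 60.0
bar {'cen': array([522.2 , 141.65]), 'rc': array([522.23, 141.69]), 'size': array([44.54, 15.43]), 'long_deg': np.float32(12.621585)}
line {'cen': array([510.21, 139.82]), 'rc': array([510.2 , 139.81]), 'size': array([20.23,  4.03]), 'long_deg': np.float32(12.728523)}
angle 1.356944161364608
160 [523.1  48.9  26.6]
162 [523.1  46.6  26.1]
164 [523.1  44.6  27. ]
166 [523.1  42.2  26.4]
168 [523.1  36.5  12.6]
170 [523.1  34.1  12.7]
172 [523.1  31.6  12.2]
174 [523.1  29.4  12.7]
176 [523.1  26.8  11.9]
178 [523.1  24.8  13.3]
180 [523.1  22.4  13.4]
```

View pics/c16.png

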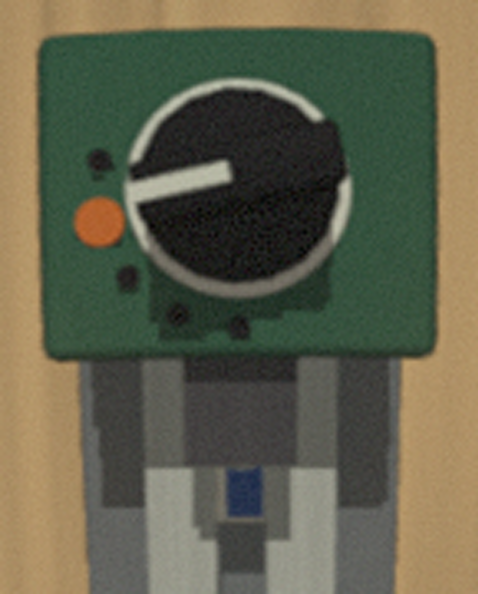

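View pics/s16.png

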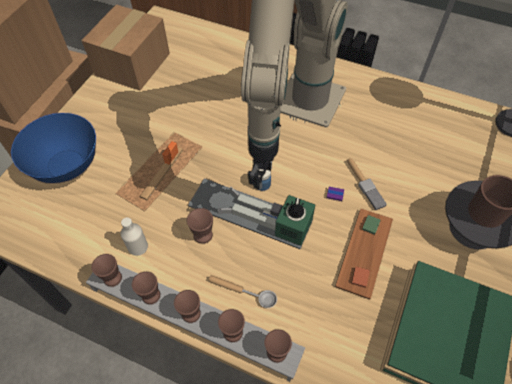

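```bash
python3 -c "
from cell import *
print(finish_job())"
```

```text
the job is handed in; nothing more can be done
None
```

The striped tile is home against the red stop, the push stick is back on its cork mat, and the selector points at the orange dot. The job was handed in at about 27 s of the 72 s allowed.

- **Tile:** I set it on the apron about 0.1° off the channel line, then pushed it through with the stick until it met the stop. I pressed on to about 15 N. The rear edge then measured at marker x ≈ 34.5 mm, where 35 mm is expected. A second view after the knob was turned agreed within its coarser resolution.
- **Push stick:** It lies flat on its underside on the mat. Its handle is within about 1.5 mm of where it started, and its direction differs by about 0.2°.
- **Selector:** I turned it from 0 in three clicks. The white line measured 1.357 rad against 1.35, and it stayed there after I let go.
- **Surroundings:** In the last scene picture the goblet, jar, flask, spoon, brush and other tiles look as they did at the start. I did not re-measure their positions. The arm was clear of everything.

**What disagreed:**
- The top and scene cameras differed by about 3 mm, so I relied on the wrist camera.
- While gripping the tile, the fingertips touched the ware board and pressed on it with about 7 N. The arm stopped about 3.5 mm above the height I had commanded.
- The stop came about 2 mm later than I had predicted, which is within the calibration error.

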